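# Complete the row of bushes and hold the magnifier over the new one

### The job

Stand the loose steel bush on the empty place of the sample shelf, flange down, so that the row is complete and straight, without shifting its neighbours. Then draw the hand magnifier out of its slanted stand, turn it so that the lens is level, and hold the lens centred over the bush you have just set down, about 9 cm above the bush's top, so that I can look at it through the glass. Finish holding the magnifier there, still and clear of everything; leave the other things on the bench where they are.

Things in the scene. Friction and masses are not known exactly. Their poses are not given: they have to be found in the camera images.
- bush: The loose bush, alone on a thin blue-grey pad (4 mm thick) on the bench. Turned steel, standing upright: flange 28 mm diameter and 8 mm high, then a 20 mm diameter body up to 30 mm, then a 16 mm spigot up to 42 mm (top). About 110 g. Origin: centre of its underside; z up along its axis.
- row_bush1: One of the three bushes already standing in the row on the sample shelf; same shape and size as the loose bush. Origin: centre of its underside, z up.
- row_bush2: One of the three bushes already standing in the row on the sample shelf; same shape and size as the loose bush. Origin: centre of its underside, z up.
- row_bush3: One of the three bushes already standing in the row on the sample shelf; same shape and size as the loose bush. Origin: centre of its underside, z up.
- empty_place: The empty one of the shelf's four places (any of the four): a flush round black pad, 34 mm diameter, only a marking. Origin: its centre, level with the board's top (60 mm above the bench), where the centre of the bush's underside goes. z up.
- shelf: Sample shelf, fixed: a white board 90 mm deep (x), 220 mm long (y), 10 mm thick, top 60 mm above the bench, on two aluminium end legs. Four round black pads lie in line along the middle of the board, at y = -66, -22, 22 and 66 mm. Origin: on the bench under the board's middle; x across the row, y along it, z up.
- magnifier: Hand magnifier, 200 mm long, about 130 g: flat black handle, 20 mm wide (y) and 12 mm thick (z), from x = -75 to 32 mm, and a round lens in a steel ring at x = 86 mm. Origin: on the handle axis, middle of its free part: grip firmly here across the 20 mm. x towards the lens, z square to the lens, up when level. At the start x points 45 degrees up (or 4 degrees less), y is level.
- lens (a point): Centre of the magnifier's lens, 86 mm from magnifier's origin along its x; z along the lens axis. The steel ring round it is 78 mm in outer diameter and 10 mm thick.
- handle_foot (a point): End of the handle, on its axis, 75 mm behind magnifier's origin; at the start 43 mm deep in the stand's slot.
- stand: Magnifier stand, fixed, left or right on the bench (the loose bush is on the other side): aluminium base 120 x 90 x 10 mm and a slanted aluminium block (36 x 46 mm, 55 mm long) with a slot 14.5 x 22.5 mm, 43 mm deep, for the handle. The slot runs 45 degrees upward towards the stand's +x: draw the handle out along it. Origin: centre of the base's underside; z up.
- slot_mouth (a point): Middle of the mouth of the stand's slot, 61 mm above the bench.
- vee_block: Bystander: dark steel vee block 60 x 45 x 34 mm. Origin: centre of its underside.
- caliper: Bystander: slide caliper lying flat, 190 mm long (y), 12 mm high. Origin: on its beam, at bench height.
- cleaner: Bystander: small clear plastic bottle, 44 mm diameter, 110 mm high. Origin: centre of its underside.
- test_block: Bystander: round steel hardness test block, 64 mm diameter, 14 mm high. Origin: centre of its underside.

How it is judged (in metres and radians):
On the way, in this order (a step that is already met when the one before it is completed fails the run):
1. the loose bush stands released on the empty place, in line with the row, its neighbours not shifted (horizontal distance between bush and empty_place below 0.008 m and z of bush in the frame of empty_place between -0.004 and 0.004 m and angle between each of bush, row_bush1, row_bush2, row_bush3's own z axis and vertical below 0.08 rad and contact force between bush and the fingers below 0.1 N and contact force between bush and shelf above 0.3 N and linear speed of bush below 0.02 m/s and distance of each of row_bush1, row_bush2, row_bush3 from where it was at the start of the episode below 0.01 m), for 0.2 s.
2. the magnifier has been drawn clear of its stand and is carried by the gripper alone (contact force between magnifier and the fingers above 1 N and contact force between magnifier and stand below 0.1 N and contact force between magnifier and shelf below 0.1 N and contact force between magnifier and bush below 0.1 N and contact force between magnifier and row_bush1 below 0.1 N and contact force between magnifier and row_bush2 below 0.1 N and contact force between magnifier and row_bush3 below 0.1 N and height (world z) of handle_foot above 0.08 m), for 0.2 s.
At the end, for the whole second after the job is handed in: Bush upright and released within 8 mm of the empty place, other bushes upright within 10 mm of their start; magnifier carried by the gripper alone, at rest, lens level within 10 degrees, its centre within 18 mm of the bush's axis and 60 to 120 mm above the bush's top (all of step 1 and contact force between magnifier and the fingers above 1 N and contact force between magnifier and stand below 0.1 N and contact force between magnifier and shelf below 0.1 N and contact force between magnifier and bush below 0.1 N and contact force between magnifier and row_bush1 below 0.1 N and contact force between magnifier and row_bush2 below 0.1 N and contact force between magnifier and row_bush3 below 0.1 N and angle between magnifier's own z axis and vertical below 0.18 rad and horizontal distance between lens and bush below 0.018 m and z of lens in the frame of empty_place between 0.102 and 0.162 m and linear speed of magnifier below 0.03 m/s and angular speed of magnifier below 0.3 rad/s); the arm keeps its last pose, push and grip.
It fails at once if the vee block is shifted by more than 25 mm (distance of vee_block from where it was at the start of the episode above 0.025 m).
It fails at once if the caliper is shifted by more than 25 mm (distance of caliper from where it was at the start of the episode above 0.025 m).
It fails at once if the cleaner is shifted by more than 25 mm (distance of cleaner from where it was at the start of the episode above 0.025 m).
It fails at once if the test block is shifted by more than 25 mm (distance of test_block from where it was at the start of the episode above 0.025 m).
It fails at once if a bush of the row is knocked over (angle between any of row_bush1, row_bush2, row_bush3's own z axis and vertical above 0.6 rad).
It also fails if it takes over 51 s, if anything falls off the work surface, if the arm or the gripper's body presses on something with over 40 N, if the wrist force passes 120 N, or if a joint passes its speed limit or range.

### The arm

A 6-joint arm with a two-finger parallel gripper is mounted at the origin on the work surface. World frame = base frame: x ahead of the robot, y to its left, z up, the work surface at z = 0. Lengths are in mm, angles in rad, forces in N, time in s.
With the tool pointing down it reaches from about 300 to 775 mm from the base axis. Payload 14.6 kg.
Tool frame: the origin (TCP) lies at the very end of the fingers, on their centre line; the grasp point (between the pads) lies 19 mm behind it; z points along the fingers, y is the line along which they close (so a half turn about z gives the same grasp; the last joint's range is limited). The gripper opens to 94 mm and grips with 3 to 60 N. Pads are 16 mm wide; open, the fingers measure 119 mm over their backs; the gripper's body (75 mm by 177 mm) begins 78 mm behind the grasp point.
Start: joints at [1.279, 0.3, 1.521, -0, 1.321, -0.067], TCP at [122.599, 536.152, 205.446] pointing down, gripper open.
Joint ranges: [-3.03, 3.03], [-0.79, 2.21], [0.23, 2.52], [-1.04, 4.18], [0, 3.07], [-2.55, 2.55]. Speed limits (rad/s): [2.22, 2.22, 2.57, 3.14, 3.14, 3.14].

### API

Orientations are given as [roll, pitch, yaw] about the fixed x, y, z axes, in that order (R = Rz(yaw) Ry(pitch) Rx(roll)).
In Python, from cell import manip, camera, get_calibration gives the robot as it stands. The module is installed in compiled form; this text tells all that it offers.
- The arm moves only by the tool jog_arm, never from a script. Its argument "plan" is one flat list of numbers, 6 for each row, row after row: the shift along the world's x, y, z in m, then the turn, a rotation vector about the world's x, y, z in degrees. A call has 1 to 20 rows; each row is the pose to reach, as a shift and turn from the pose commanded when the call began; what a row does not reach only later rows make up. A row lasts 1/10 s, in which the tool goes at most 50 mm and 8.59 degrees, less where a joint would pass 70% of its speed; a pose out of reach is approached as far as the arm can. A call with a gripper value outside its range is refused whole. "claw" is the finger opening in m, from 0 to 0.094, set as the call begins (left out, the last holds). The fingers move at their own pace and stop on an object; "force" is the grip in N (left out, the last holds). Time passes only in rows, so rows that repeat a pose let the fingers close. It gives the time, the measured TCP pose, the force, the opening and the grip force at its end, in the units of the state.
- manip.read_state(): the state, without advancing time (a new reading comes with each control period).
- camera(name): name is "side" or "top"; returns (picture, depth): 480x640x3 uint8, red, green, blue; 480x640 float32, mm along the optical axis (not along the pixel's ray), 0 where there is no reading.
- get_calibration(name): a dict with "fx", "fy", "cx", "cy" (pixels), "origin" and "attitude" of the camera in the world. Camera axes: x right, y down, z forward; pixel columns grow to the right and rows downward; lengths in mm; the calibration is good to about 2 mm. A picture is of the moment at which its call begins. get_calibration takes no time and is no camera call.
- manip.sign_off(): hands the job in; it is judged then, once.
The state is a dict: "clock": time; "joints": joint angles; "qd": joint speeds; "effort": joint torques, N m; "eef_pos": TCP position; "eef_rot": TCP orientation; "wrist_force": force on the tool from outside, world axes, zero at the start; "moment": the same for the moment, N m; "finger_gap": finger opening in mm; "finger_force": force on a finger pad.
Only numpy, scipy, OpenCV 4.12 (cv2) and the standard library are available. Lean on these libraries where they do the work, as an engineer would, in place of code of your own. Each camera call takes 0.05 s, during which the arm holds its last target. There are 200 camera calls.

## Working session

There is one attempt and no reset: what is moved stays moved. The work goes in short steps, Python scripts to look and compute and a tool call to move; the robot and the scene stay as the last step left them, time stands still between calls to the robot, and variables do not carry over. Pictures are saved under pics/ and viewed, at most 10 in all, crops included, and the job is handed in when it is done.

Besides the shell and the picture viewer there is one more tool, called in YAML: its name, and indented under it one key for each argument. jog_arm: Moves the arm, as the interface text tells. Its arguments: {"type":"object","properties":{"plan":{"type":"array"},"claw":{"type":"number"},"force":{"type":"number"}},"required":["plan"]}

```bash
mkdir -p pics; cat > h.py <<'E'
import numpy as np, cv2
from cell import manip, camera, get_calibration
from scipy.spatial.transform import Rotation as R
def cloud(n):
    p,d=camera(n); c=get_calibration(n)
    v,u=np.mgrid[:480,:640]
    P=np.dstack([(u-c['cx'])/c['fx']*d,(v-c['cy'])/c['fy']*d,d])
    A=np.array(c['attitude'],float)
    M=A if A.shape==(3,3) else R.from_euler('xyz',A).as_matrix()
    return p,d,P@M.T+np.array(c['origin'])
E
python3 - <<'E'
from h import *
for n in('top','side'):
    print(get_calibration(n)); p,d,W=cloud(n)
    cv2.imwrite(f'pics/{n}0.png',p[...,::-1]); np.savez(f'{n}0.npz',p=p,d=d,W=W)
print(manip.read_state())
E
```

```text
{'fx': 483.43857239400654, 'fy': 483.43857239400654, 'cx': 321.4112579588293, 'cy': 233.87069962009176, 'origin': array([ 501.85418772,   10.55174722, 1338.81876873]), 'attitude': array([-3.06381094, -0.0156525 , -1.58515406])}
{'fx': 516.5323244194175, 'fy': 516.5323244194175, 'cx': 320.8454671481038, 'cy': 241.5973417518738, 'origin': array([ 486.51203276, -783.52386627,  852.30171662]), 'attitude': array([-2.33508985,  0.01470566, -0.12498519])}
{'clock': 0.1, 'joints': array([ 1.27937332e+00,  3.00375438e-01,  1.52152870e+00,  1.21460718e-05,
        1.32071978e+00, -6.66178073e-02]), 'qd': array([ 0.00016063, -0.00152531, -0.00253031, -0.00097507,  0.00101588,
        0.00020361]), 'effort': array([ 3.31959818e-04, -5.32641470e+01, -3.53278720e+01,  7.09196040e-02,
        2.34952132e-02, -9.10527751e-05]), 'eef_pos': array([122.54288603, 535.92360453, 204.96096864]), 'eef_rot': array([-3.14056446e+00, -8.03887929e-05,  2.91678440e+00]), 'wrist_force': array([-0.27058605,  0.1199229 , -0.70874682]), 'moment': array([-0.00180196, -0.04150733,  0.01522942]), 'finger_force': 0.0, 'finger_gap': 93.98364828434948}
```

View pics/top0.png

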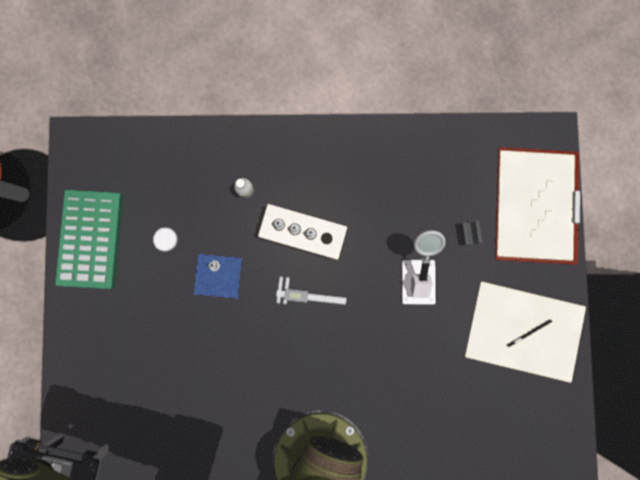

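View pics/side0.png

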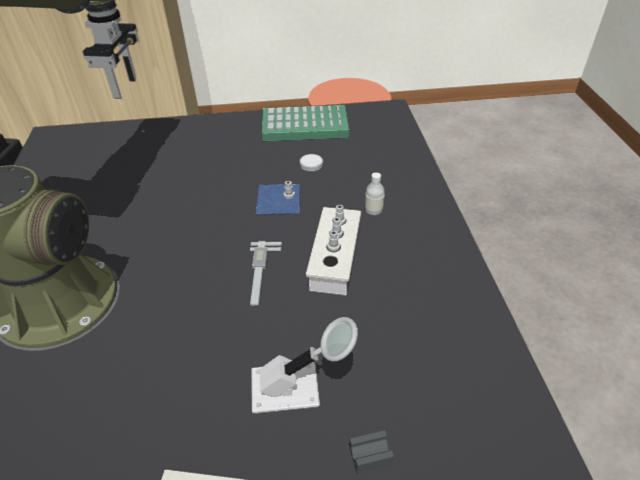

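Top view: the loose bush is at (214,266), the row bushes at (278,225), (294,229) and (311,234), and the empty pad at (327,239). The lens is at (430,243) and its stand at (419,282). The side view shows the same layout, with the pad at (330,261), the lens at (340,340) and the bush at (289,190).

```bash
cat > m.py <<'E'
from h import *
def ray(n,u,v,z):
    c=get_calibration(n); M=R.from_euler('xyz',c['attitude']).as_matrix()
    r=M@np.array([(u-c['cx'])/c['fx'],(v-c['cy'])/c['fy'],1]); o=np.array(c['origin']); return (o+r*(z-o[2])/r[2])[:2]
def blobs(mask,amin):
    k,l,s,ce=cv2.connectedComponentsWithStats(mask.astype(np.uint8)); return [(s[i,4],ce[i],l==i) for i in range(1,k) if s[i,4]>=amin]
D={n:dict(np.load(f'{n}0.npz')) for n in('top','side')}
for n in D:
    p,d,W=D[n]['p'].astype(int),D[n]['d'],D[n]['W']; print('==',n)
    near=(W[...,0]>250)&(W[...,0]<800)&(abs(W[...,1])<500)&(d>0)
    print('bench z med',np.median(W[near][:,2]))
    # shelf top
    sh=near&(abs(W[...,2]-60)<8)&(p.min(2)>150)
    for a,c,m in sorted(blobs(sh,80),key=lambda t:-t[0])[:2]:
        q=np.argwhere(m)[:,::-1]; w=np.array([ray(n,u,v,60) for u,v in q],np.float32)
        print('white',a,c.round(1),cv2.minAreaRect(w), 'z',np.median(W[m][:,2]))
        if a>300:
            hull=np.zeros(m.shape,np.uint8); cv2.fillConvexPoly(hull,cv2.convexHull(q.astype(np.int32)),1)
            for a2,c2,m2 in blobs((hull>0)&(p.max(2)<60)&(W[...,2]<75),8): print(' pad',a2,c2.round(1),ray(n,*c2,60).round(1), 'z',np.median(W[m2][:,2]))
    for lo,hi,name in((85,120,'row spigot'),(88,180,'high')):
        for a,c,m in blobs(near&(W[...,2]>lo)&(W[...,2]<hi),6):
            print(name,a,c.round(1),W[m].mean(0).round(1),'zmax',W[m][:,2].max().round(1))
    for a,c,m in blobs(near&(W[...,2]>10)&(W[...,2]<56)&(W[...,1]>150),6):
        print('loose',a,c.round(1),W[m].mean(0).round(1),'zmax',W[m][:,2].max().round(1)); 
        t=m&(W[...,2]>38); print('   top',t.sum(),W[t].mean(0).round(1), ((W[t].min(0)+W[t].max(0))/2).round(1))
E
python3 m.py
python3 - <<'E'
import cv2,numpy as np
a=cv2.imread('pics/top0.png');b=cv2.imread('pics/side0.png')
f=lambda i,x,y,w,h:cv2.resize(i[y:y+h,x:x+w],(400,300),interpolation=cv2.INTER_CUBIC)
cv2.imwrite('pics/crop.png',np.vstack([np.hstack([f(a,250,200,100,75),f(a,385,225,80,60+22)[:300]]),np.hstack([f(b,250,170,80,60),f(b,240,310,140,105)])]))
E
```

```text
== top
bench z med -0.30419574048164577
white 2412 [302.3 230.9] ((609.8839721679688, 39.58135986328125), (219.2765350341797, 89.892822265625), 73.12161254882812) z 59.25104332738681
 pad 53 [326.4 238.1] [589.9 -23.9] z 59.72438550425204
white 102 [422.5 287.8] ((454.44036865234375, -277.0260314941406), (47.84431838989258, 20.99567985534668), 89.1544418334961) z 60.62541165541484
row spigot 66 [240.3 183.2] [731.1 196.5 106.3] zmax 112.5
row spigot 43 [278.  222.7] [628.7 101.2  97.5] zmax 108.4
row spigot 44 [294.  227.4] [616.   60.1  97. ] zmax 105.7
row spigot 42 [310.3 232.1] [603.4  18.3  97.3] zmax 105.0
row spigot 132 [425.5 261.4] [ 523.7 -275.9  102. ] zmax 119.8
high 65 [240.3 183.1] [731.2 196.7 106.6] zmax 112.5
high 41 [277.9 222.8] [628.3 101.3  98. ] zmax 108.4
high 36 [293.7 227.3] [616.1  60.8  99.2] zmax 105.7
high 37 [310.4 232. ] [603.4  18.1  98.7] zmax 105.0
high 717 [428.7 245.2] [ 563.2 -277.3  135.8] zmax 166.9
loose 57 [247.8 192.2] [719.3 186.9  35.3] zmax 55.2
   top 26 [719.1 187.2  48.4] [724.3 194.5  46.7]
loose 388 [165.  238.7] [597.3 416.1  14. ] zmax 21.7m.py:25: RuntimeWarning: Mean of empty slice.
  t=m&(W[...,2]>38); print('   top',t.sum(),W[t].mean(0).round(1), ((W[t].min(0)+W[t].max(0))/2).round(1))
  ret = um.true_divide(
Traceback (most recent call last):
  File "m.py", line 25, in <module>
    t=m&(W[...,2]>38); print('   top',t.sum(),W[t].mean(0).round(1), ((W[t].min(0)+W[t].max(0))/2).round(1))
                                                                       ~~~~~~~~^^^
ValueError: zero-size array to reduction operation minimum which has no identity
```

View pics/crop.png

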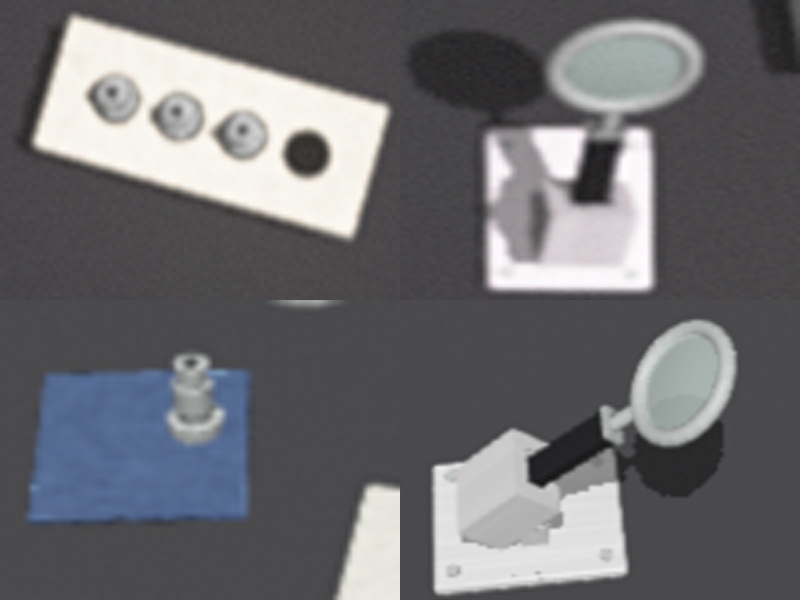

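The crops show the empty pad at the -y end of the shelf. The loose bush is upright near the pad's far edge, and the black handle runs from the block up to the ring.

```bash
sed -i 's/t=m&(W\[...,2\]>38);/t=m\&(W[...,2]>38)\n        if t.sum():/' m.py; cat >> m.py <<'E'
    print('-- loose/mag',n)
    hsv=cv2.cvtColor(D[n]['p'],cv2.COLOR_RGB2HSV)
    blue=(hsv[...,0]>100)&(hsv[...,0]<125)&(hsv[...,1]>100)
    for a,c,m in blobs(blue,400):
        q=np.argwhere(m)[:,::-1]; hull=np.zeros(m.shape,np.uint8); cv2.fillConvexPoly(hull,cv2.convexHull(q.astype(np.int32)),1)
        hull=cv2.dilate(hull,np.ones((9,9)))>0
        b=hull&(W[...,2]>12); w=W[b]; print('pad',a,c.round(1),'bush px',b.sum(),np.argwhere(b).mean(0)[::-1].round(1),w.mean(0).round(1),w.max(0).round(1))
        t=hull&(W[...,2]>36); print(' top px',t.sum(),np.argwhere(t).mean(0)[::-1].round(1),W[t].mean(0).round(1),'ray46',ray(n,*np.argwhere(t).mean(0)[::-1],44).round(1))
        g=hull&(hsv[...,1]<70)&(D[n]['p'].max(2)>90); gg=np.argwhere(g); print(' grey',g.sum(),gg.min(0)[::-1],gg.max(0)[::-1])
    mg=near&(W[...,2]>66)&(W[...,1]<-180)&(W[...,0]<650)&(W[...,2]<190)
    w=W[mg]; hd=mg&(p.max(2)<75)&(W[...,2]<125)
    print('mag',mg.sum(),w.min(0).round(1),w.max(0).round(1),'handle px',hd.sum(),W[hd].mean(0).round(1))
    rg=w[w[:,0]>np.median(W[hd][:,0])+45] if hd.sum() else w
    rg=w[w[:,2]>112]; c=rg.mean(0); U,S,V=np.linalg.svd(rg-c); print('ring',len(rg),c.round(1),'mid',((rg.min(0)+rg.max(0))/2).round(1),'nrm',V[2].round(3),'S',S.round(0)/len(rg)**.5)
    hw=W[hd]; U,S,V=np.linalg.svd(hw-hw.mean(0)); print('handle dir',V[0].round(3),hw.min(0).round(0),hw.max(0).round(0))
    st=near&(abs(W[...,2]-10)<6)&(p.min(2)>140)&(W[...,1]<-180)
    w=W[st][:,:2].astype(np.float32); print('base',len(w),cv2.minAreaRect(w))
E
python3 m.py
```

```text
== top
bench z med -0.30419574048164577Traceback (most recent call last):
  File "m.py", line 15, in <module>
    q=np.argwhere(m)[:,::-1]; w=np.array([ray(n,u,v,60) for u,v in q],np.float32)
                                          ~~~^^^^^^^^^^
  File "m.py", line 3, in ray
    c=get_calibration(n); M=R.from_euler('xyz',c['attitude']).as_matrix()
ValueError: time passes only in moves, steps and waits
```

```bash
sed -i 's/^def ray/C={n:get_calibration(n) for n in("top","side")}\ndef ray/; s/    c=get_calibration(n); M=/    c=C[n]; M=/' m.py; python3 m.py
```

```text
== top
bench z med -0.30419574048164577
white 2412 [302.3 230.9] ((609.8839721679688, 39.58135986328125), (219.2765350341797, 89.892822265625), 73.12161254882812) z 59.25104332738681
 pad 53 [326.4 238.1] [589.9 -23.9] z 59.72438550425204
white 102 [422.5 287.8] ((454.44036865234375, -277.0260314941406), (47.84431838989258, 20.99567985534668), 89.1544418334961) z 60.62541165541484
row spigot 66 [240.3 183.2] [731.1 196.5 106.3] zmax 112.5
row spigot 43 [278.  222.7] [628.7 101.2  97.5] zmax 108.4
row spigot 44 [294.  227.4] [616.   60.1  97. ] zmax 105.7
row spigot 42 [310.3 232.1] [603.4  18.3  97.3] zmax 105.0
row spigot 132 [425.5 261.4] [ 523.7 -275.9  102. ] zmax 119.8
high 65 [240.3 183.1] [731.2 196.7 106.6] zmax 112.5
high 41 [277.9 222.8] [628.3 101.3  98. ] zmax 108.4
high 36 [293.7 227.3] [616.1  60.8  99.2] zmax 105.7
high 37 [310.4 232. ] [603.4  18.1  98.7] zmax 105.0
high 717 [428.7 245.2] [ 563.2 -277.3  135.8] zmax 166.9
loose 57 [247.8 192.2] [719.3 186.9  35.3] zmax 55.2
   top 26 [719.1 187.2  48.4] [724.3 194.5  46.7]
loose 388 [165.  238.7] [597.3 416.1  14. ] z
[... 1897 characters left out ...]
9 [373.3 204.1] [726.2 180.6  33.4] zmax 55.8
   top 106 [726.8 180.9  47.1] [730.3 188.   47. ]
-- loose/mag side
pad 1041 [276.5 200.2] bush px 113 [287.4 188.9] [520.1 229.5  66.9] [534.7 288.6 852.3]
 top px 44 [286.5 185.3] [518.  157.5 135.7] ray46 [518.8 273. ]
 grey 175 [255 180] [300 213]
mag 1889 [ 455.2 -319.1   66.1] [ 597.9 -241.4  167.3] handle px 328 [ 499.9 -281.    84.9]
ring 1243 [ 567.4 -282.3  142.4] mid [ 564.3 -280.3  139.8] nrm [-0.65   0.003  0.76 ] S [20.4503008  19.45756775  1.61673668]
handle dir [-0.765  0.013 -0.643] [ 475. -290.   66.] [ 526. -267.  106.]
base 1759 ((397.52001953125, -329.9959411621094), (317.0348205566406, 139.30966186523438), 35.8863639831543)
```

jog_arm:
  plan: [0.4014,-0.2537,-0.09,0,0,-94,0.4014,-0.2537,-0.09,0,0,-94,0.4014,-0.2537,-0.09,0,0,-94,0.4014,-0.2537,-0.09,0,0,-94,0.4014,-0.2537,-0.09,0,0,-94,0.4014,-0.2537,-0.09,0,0,-94,0.4014,-0.2537,-0.09,0,0,-94,0.4014,-0.2537,-0.09,0,0,-94,0.4014,-0.2537,-0.09,0,0,-94,0.4014,-0.2537,-0.09,0,0,-94,0.4014,-0.2537,-0.09,0,0,-94,0.4014,-0.2537,-0.09,0,0,-94,0.4014,-0.2537,-0.09,0,0,-94,0.4014,-0.2537,-0.09,0,0,-94,0.4014,-0.2537,-0.09,0,0,-94,0.4014,-0.2537,-0.09,0,0,-94,0.4014,-0.2537,-0.09,0,0,-94]
  claw: 0.06
  force: 25

```text
clock: 1.8
eef_pos: [523.9, 282.7, 115.6]
eef_rot: [3.141, -0.0, 1.277]
wrist_force: [-0.3, -0.1, -0.3]
finger_gap: 60.0
finger_force: 0.0
```

jog_arm:
  plan: [0,0,-0.03,0,0,0,0,0,-0.06,0,0,0,0,0,-0.08,0,0,0,0,0,-0.09,0,0,0,0,0,-0.099,0,0,0,0,0,-0.099,0,0,0]

```text
clock: 2.4
eef_pos: [523.8, 282.4, 16.0]
eef_rot: [-3.141, 0.0, 1.276]
wrist_force: [0.6, 0.4, 0.1]
finger_gap: 60.0
finger_force: 0.0
```

jog_arm:
  plan: [0,0,0,0,0,0,0,0,0,0,0,0,0,0,0,0,0,0,0,0,0,0,0,0,0,0,0,0,0,0,0,0,0,0,0,0,0,0,0,0,0,0,0,0,0,0,0,0]
  claw: 0.015
  force: 25

```text
clock: 3.2
eef_pos: [524.0, 282.5, 16.6]
eef_rot: [3.142, -0.0, 1.276]
wrist_force: [-0.7, 0.0, 3.0]
finger_gap: 19.1
finger_force: 25.0
```

jog_arm:
  plan: [0,0,0.02,0,0,0,0,0,0.05,0,0,0,0,0,0.09,0,0,0,0,0,0.125,0,0,0,0.008,-0.036,0.125,0,0,0,0.016,-0.074,0.125,0,0,0,0.0245,-0.112,0.125,0,0,0,0.0325,-0.15,0.125,0,0,0,0.041,-0.188,0.125,0,0,0,0.049,-0.226,0.125,0,0,0,0.057,-0.264,0.125,0,0,0,0.063,-0.292,0.125,0,0,0,0.0663,-0.3063,0.125,0,0,0,0.0663,-0.3063,0.125,0,0,0,0.0663,-0.3063,0.125,0,0,0]

```text
clock: 4.7
eef_pos: [590.1, -22.9, 141.3]
eef_rot: [-3.141, -0.0, 1.276]
wrist_force: [-0.6, 0.7, -0.1]
finger_gap: 19.1
finger_force: 25.0
```

```bash
python3 - <<'E'
from h import *
p,d,W=cloud('side'); np.savez('s1.npz',p=p,d=d,W=W)
cv2.imwrite('pics/s1.png',cv2.resize(p[160:280,260:420,::-1],(800,600),interpolation=cv2.INTER_CUBIC))
s=manip.read_state(); print(s['eef_pos'],s['wrist_force'],s['finger_gap'],s['joints'])
E
```

```text
[590.10705863 -22.53619336 141.35321913] [ 0.96219503  1.09141244 -1.26654479] 19.367152624240283 [-1.00280156e-01  4.46365577e-01  1.47438748e+00  2.12078162e-04
  1.22112558e+00  1.93155448e-01]
```

View pics/s1.png

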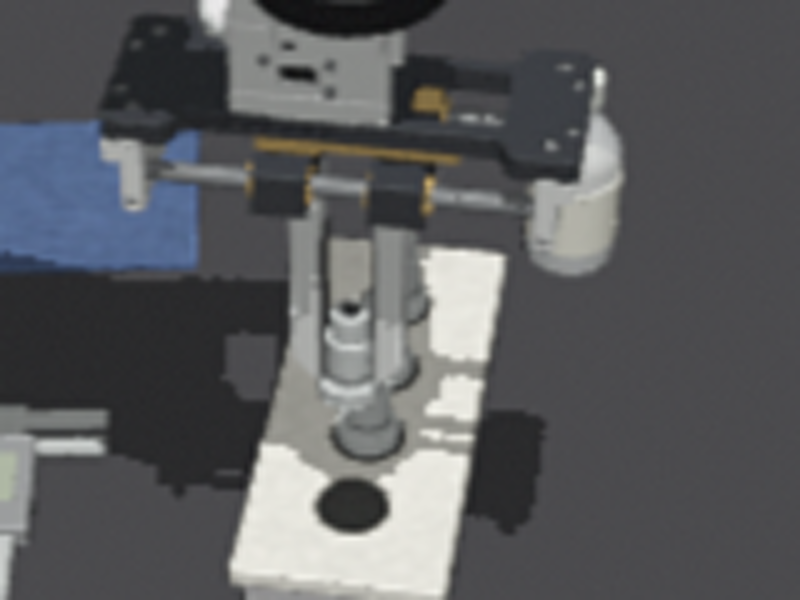

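The bush hangs upright between the fingers at about crop (348,350). The empty pad shows at (352,505).

```bash
python3 - <<'E'
from h import *
D=np.load('s1.npz');W=D['W'];d=D['d']
for nm,lo,hi,x0,x1,y0,y1 in(('held',154,176,575,605,-45,10),('held top',165,176,575,605,-45,10),('row near',85,107,588,618,-5,35),('row near top',96,107,588,618,-5,35)):
    m=(d>0)&(W[...,2]>lo)&(W[...,2]<hi)&(W[...,0]>x0)&(W[...,0]<x1)&(W[...,1]>y0)&(W[...,1]<y1)
    k,l,s,c=cv2.connectedComponentsWithStats(m.astype(np.uint8))
    for i in range(1,k):
        if s[i,4]>5: w=W[l==i]; print(nm,s[i,4],w.mean(0).round(1),w.min(0).round(0),w.max(0).round(0))
E
```

```text
held 155 [589.9 -28.8 164.9] [575. -40. 154.] [605. -12. 176.]
held top 79 [590.2 -27.5 170.2] [575. -38. 165.] [604. -13. 176.]
row near 10 [608.3  11.2  89.1] [605.   6.  86.] [611.  17.  93.]
```

jog_arm:
  plan: [0,0,-0.02,0,0,0,0,0,-0.04,0,0,0,0,0,-0.055,0,0,0,0,0,-0.062,0,0,0,0,0,-0.066,0,0,0,0,0,-0.0685,0,0,0,0,0,-0.0685,0,0,0,0,0,-0.0685,0,0,0]

```text
clock: 5.55
eef_pos: [590.6, -23.9, 73.5]
eef_rot: [3.141, -0.0, 1.276]
wrist_force: [-1.1, 0.4, -0.4]
finger_gap: 18.8
finger_force: 25.0
```

jog_arm:
  plan: [0,0,-0.0005,0,0,0,0,0,-0.001,0,0,0,0,0,-0.001,0,0,0]

```text
clock: 5.85
eef_pos: [590.5, -23.9, 72.6]
eef_rot: [3.141, -0.0, 1.276]
wrist_force: [-0.9, -0.7, 5.1]
finger_gap: 19.3
finger_force: 25.0
```

jog_arm:
  plan: [0,0,0,0,0,0,0,0,0,0,0,0,0,0,0,0,0,0,0,0,0,0,0,0,0,0,0,0,0,0,0,0,0,0,0,0]
  claw: 0.05

```text
clock: 6.45
eef_pos: [590.3, -23.9, 71.9]
eef_rot: [-3.142, 0.0, 1.276]
wrist_force: [-0.1, 0.5, -0.4]
finger_gap: 50.3
finger_force: 0.0
```

jog_arm:
  plan: [0,0,0.02,0,0,0,0,0,0.05,0,0,0,0,0,0.09,0,0,0,0,0,0.13,0,0,0,-0.04,-0.03,0.15,0,0,0,-0.08,-0.06,0.15,0,0,0,-0.12,-0.09,0.15,0,0,0,-0.16,-0.12,0.15,0,0,0,-0.2,-0.15,0.15,0,0,0,-0.2,-0.15,0.15,0,0,0]

```text
clock: 7.45
eef_pos: [387.4, -175.9, 222.3]
eef_rot: [3.141, 0.001, 1.273]
wrist_force: [0.7, 0.3, -0.1]
finger_gap: 50.1
finger_force: 0.0
```

```bash
python3 - <<'E'
from h import *
for n in('side','top'):
    p,d,W=cloud(n); np.savez(n+'2.npz',p=p,d=d,W=W)
    m=(d>0)&(W[...,2]>85)&(W[...,2]<115)&(W[...,0]>560)&(W[...,0]<650)&(W[...,1]>-60)&(W[...,1]<130)
    k,l,s,c=cv2.connectedComponentsWithStats(m.astype(np.uint8))
    for i in range(1,k):
        if s[i,4]>5: print(n,s[i,4],W[l==i].mean(0).round(1),c[i].round(1))
cv2.imwrite('pics/s2.png',np.vstack([cv2.resize(np.load('side2.npz')['p'][190:280,280:400,::-1],(400,300),interpolation=2),cv2.resize(np.load('top2.npz')['p'][200:275,250:350,::-1],(400,300),interpolation=2)]))
s=manip.read_state(); print(s['clock'],s['eef_pos'],s['eef_rot'],s['joints'])
E
```

```text
side 78 [627.4  97.2  96.1] [339.1 210. ]
side 83 [614.3  56.5  95.8] [336.  222.5]
side 84 [601.9  13.9  96. ] [333.1 236.1]
side 91 [588.7 -28.   96.3] [329.7 250.3]
top 44 [628.5 101.2  97.3] [278.  222.8]
top 45 [615.8  60.3  97.6] [293.9 227.4]
top 44 [603.2  18.5  97.5] [310.2 232.1]
top 44 [590.  -23.2  98. ] [326.5 237. ]
7.55 [ 390.04592591 -174.41623627  222.40578404] [3.14045648e+00 1.23767509e-04 1.27397297e+00] [-5.06335874e-01  6.21198918e-03  1.81933349e+00  1.19121607e-04
  1.31491011e+00 -2.09542673e-01]
```

View pics/s2.png

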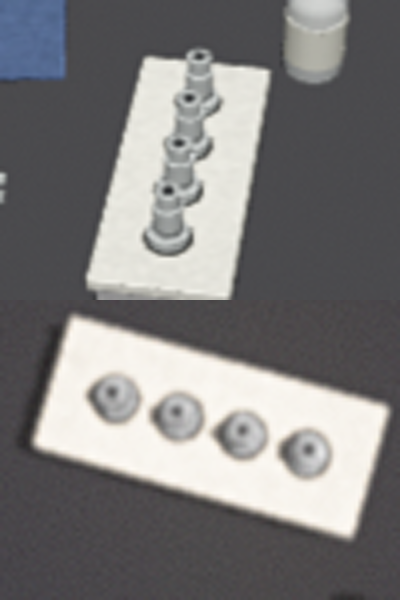

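The bush stands in line with the row at about (590,-23), and its neighbours have not moved. Next I refine the magnifier pose.

```bash
cat > mag.py <<'E'
from h import *
L=[]
for n in('top','side'):
    D=np.load(n+'0.npz');W=D['W'];p=D['p'].astype(int);d=D['d']
    m=(d>0)&(W[...,2]>112)&(W[...,2]<190)&(W[...,1]<-180)&(W[...,1]>-380)&(W[...,0]<650)&(W[...,0]>480)
    w=W[m]; c=w.mean(0); V=np.linalg.svd(w-c)[2]; nr=V[2]*np.sign(V[2][2])
    w=w[abs((w-c)@nr)<6]
    y=np.cross(nr,[1,0,0]); y/=np.linalg.norm(y); x=np.cross(y,nr)
    q=np.c_[(w-c)@x,(w-c)@y].astype(np.float32); (a,b),r=cv2.minEnclosingCircle(q)
    lens=c+a*x+b*y
    h=(d>0)&(W[...,2]>70)&(W[...,2]<112)&(p.max(2)<75)&(abs(W[...,1]+278)<25)&(W[...,0]>460)&(W[...,0]<530)
    hc=W[h].mean(0); v=lens-hc
    print(n,'lens',lens.round(1),'r',r,'nrm',nr.round(3),'handle c',hc.round(1),'yaw',np.degrees(np.arctan2(v[1],v[0])).round(2),'tilt n',np.degrees(np.arctan2(-nr[0],nr[2])).round(1),'off-plane handle',((hc-lens)@nr).round(1))
E
python3 mag.py
python3 - <<'E'
import numpy as np
from scipy.spatial.transform import Rotation as R
t=np.radians(41);ps=-1.2
for k in (41,):
    r=R.from_euler('z',ps,degrees=True)*R.from_euler('y',-k,degrees=True)*R.from_euler('z',-ps,degrees=True)*R.from_euler('z',-74.2,degrees=True)
    print(np.degrees(r.as_rotvec()).round(2))
E
```

```text
top lens [ 566.8 -278.4  138.8] r 41.7966423034668 nrm [-0.656  0.015  0.754] handle c [ 501.7 -275.2   85.5] yaw -2.8 tilt n 41.0 off-plane handle 2.6
side lens [ 563.8 -280.1  139.3] r 42.50232696533203 nrm [-0.65   0.003  0.76 ] handle c [ 502.  -280.9   86.8] yaw 0.7 tilt n 40.6 off-plane handle 0.3
[ 25.74 -35.56 -70.82]
```

jog_arm:
  plan: [0.03,-0.08,0,8,-11,-22,0.045,-0.1,0,16,-22,-44,0.059,-0.1028,-0.01,25.74,-35.56,-70.82,0.059,-0.1028,-0.02,25.74,-35.56,-70.82,0.059,-0.1028,-0.03,25.74,-35.56,-70.82,0.059,-0.1028,-0.04,25.74,-35.56,-70.82,0.059,-0.1028,-0.05,25.74,-35.56,-70.82,0.059,-0.1028,-0.06,25.74,-35.56,-70.82,0.059,-0.1028,-0.07,25.74,-35.56,-70.82,0.059,-0.1028,-0.081,25.74,-35.56,-70.82,0.059,-0.1028,-0.081,25.74,-35.56,-70.82,0.059,-0.1028,-0.081,25.74,-35.56,-70.82,0.059,-0.1028,-0.081,25.74,-35.56,-70.82,0.059,-0.1028,-0.081,25.74,-35.56,-70.82,0.059,-0.1028,-0.081,25.74,-35.56,-70.82]

```text
clock: 9.05
eef_pos: [449.7, -276.8, 141.4]
eef_rot: [3.139, -0.716, -0.016]
wrist_force: [0.2, 0.3, 0.6]
finger_gap: 50.1
finger_force: 0.0
```

```bash
python3 - <<'E'
from h import *
s=manip.read_state(); print(s['clock'],s['eef_pos'],s['joints'].round(2)); print(R.from_euler('xyz',s['eef_rot']).as_matrix().round(3))
E
```

```text
9.05 [ 449.65093472 -276.77920573  141.4045528 ] [-0.88  0.11  2.09  0.95  0.66  0.01]
[[ 0.754 -0.018  0.656]
 [-0.012 -1.    -0.014]
 [ 0.656  0.002 -0.755]]
```

jog_arm:
  plan: [0.0197,-0.0004,-0.0227,0,0,0,0.0394,-0.0008,-0.0453,0,0,0,0.0525,-0.0011,-0.0604,0,0,0,0.059,-0.0013,-0.068,0,0,0,0.0656,-0.0014,-0.0755,0,0,0,0.0656,-0.0014,-0.0755,0,0,0,0.0656,-0.0014,-0.0755,0,0,0]

```text
clock: 9.75
eef_pos: [514.8, -278.2, 65.9]
eef_rot: [3.139, -0.716, -0.018]
wrist_force: [-0.0, 0.8, 0.3]
finger_gap: 50.1
finger_force: 0.0
```

```bash
python3 - <<'E'
from h import *
p,d,W=cloud('side'); cv2.imwrite('pics/s3.png',cv2.resize(p[290:425,200:380,::-1],(800,600),interpolation=2))
E
```

```text
(no output)
```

View pics/s3.png

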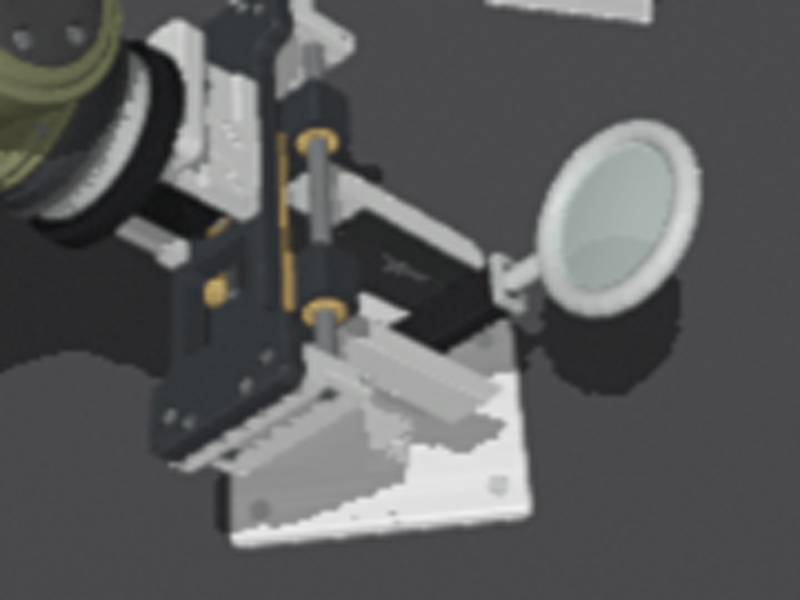

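The fingers straddle the handle, with the finger tips at crop (485,395) and (480,250). I'm closing the gripper.

jog_arm:
  plan: [0,0,0,0,0,0,0,0,0,0,0,0,0,0,0,0,0,0,0,0,0,0,0,0,0,0,0,0,0,0,0,0,0,0,0,0,0,0,0,0,0,0,0,0,0,0,0,0]
  claw: 0.012
  force: 50

```text
clock: 10.6
eef_pos: [514.9, -278.1, 65.5]
eef_rot: [3.14, -0.716, -0.018]
wrist_force: [0.1, 0.8, 1.6]
finger_gap: 19.3
finger_force: 50.0
```

jog_arm:
  plan: [0.004,0,0.004,0,0,0,0.008,0,0.008,0,0,0,0.012,0,0.012,0,0,0,0.016,0,0.016,0,0,0,0.02,0,0.02,0,0,0]

```text
clock: 11.1
eef_pos: [535.3, -278.0, 85.8]
eef_rot: [3.14, -0.716, -0.018]
wrist_force: [0.3, 0.2, -1.8]
finger_gap: 19.3
finger_force: 50.0
```

Free motion, so I continue out to about 65 mm along the slot and then up.

jog_arm:
  plan: [0.006,0,0.006,0,0,0,0.012,0,0.012,0,0,0,0.018,0,0.018,0,0,0,0.026,0,0.026,0,0,0,0.03,0,0.04,0,0,0,0.03,0,0.07,0,0,0,0.03,0,0.1,0,0,0,0.03,0,0.12,0,0,0,0.03,0,0.12,0,0,0,0.03,0,0.12,0,0,0,0.03,0,0.12,0,0,0]

```text
clock: 12.2
eef_pos: [564.5, -277.7, 203.7]
eef_rot: [3.142, -0.714, -0.019]
wrist_force: [0.4, -0.1, -1.0]
finger_gap: 19.6
finger_force: 50.0
```

```bash
python3 - <<'E'
from h import *
s=manip.read_state(); print(s['clock'],s['eef_pos'],s['eef_rot'],s['wrist_force'],s['moment'],s['joints'].round(2))
Rm=R.from_euler('xyz',s['eef_rot']).as_matrix()
for n in('top','side'):
    p,d,W=cloud(n); np.savez(n+'4.npz',p=p,d=d,W=W)
    T=s['eef_pos']; g=T-19*Rm[:,2]; l=g+86*Rm[:,0]
    m=(d>0)&(np.linalg.norm(W-l,axis=2)<48); m&=((W-g)@Rm[:,0]>55)
    w=W[m]; c=w.mean(0); V=np.linalg.svd(w-c)[2]; nr=V[2]*np.sign(V[2][2])
    w=w[abs((w-c)@nr)<6]; y=np.cross(nr,[1,0,0]); y/=np.linalg.norm(y); x=np.cross(y,nr)
    (a,b),r=cv2.minEnclosingCircle(np.c_[(w-c)@x,(w-c)@y].astype(np.float32)); L=c+a*x+b*y
    print(n,'expected lens',l.round(1),'seen',L.round(1),'r',round(r,1),'n',nr.round(3),'in tool frame from g',(Rm.T@(L-g)).round(1),'n tool',(Rm.T@nr).round(3))
E
```

```text
12.2 [ 564.53919342 -277.66853091  203.74635516] [ 3.14155533 -0.71377185 -0.01913853] [ 0.3830067  -0.09213851 -0.95709293] [-0.00303054  0.72100662 -0.00819016] [-0.69  0.2   1.81  0.72  0.67  0.42]
top expected lens [ 617.1 -278.7  274.4] seen [ 619.6 -279.2  278.8] r 39.8 n [-0.654  0.012  0.756] in tool frame from g [90.7  0.5 -1.7] n tool [ 0.001  0.001 -1.   ]
side expected lens [ 617.1 -278.7  274.4] seen [ 616.9 -280.8  279.3] r 38.7 n [-0.651 -0.003  0.759] in tool frame from g [89.1  2.1 -3.8] n tool [ 0.005  0.016 -1.   ]
```

jog_arm:
  plan: [-0.006,0.0,0.005,0.08,4,0,-0.013,0.02,0.01,0.16,8,0,-0.02,0.045,0.015,0.24,12,0,-0.027,0.07,0.02,0.32,16,0,-0.034,0.095,0.02,0.4,20,0,-0.041,0.12,0.02,0.48,24,0,-0.047,0.145,0.02,0.56,28,0,-0.053,0.17,0.02,0.64,32,0,-0.057,0.195,0.02,0.72,36,0,-0.061,0.22,0.02,0.76,39,0,-0.0636,0.24,0.02,0.8,41,0,-0.0636,0.252,0.02,0.8,41,0,-0.0636,0.257,0.015,0.8,41,0,-0.0636,0.257,0.003,0.8,41,0,-0.0636,0.257,-0.01,0.8,41,0,-0.0636,0.257,-0.022,0.8,41,0,-0.0636,0.257,-0.03,0.8,41,0,-0.0636,0.257,-0.032,0.8,41,0,-0.0636,0.257,-0.032,0.8,41,0,-0.0636,0.257,-0.032,0.8,41,0]

```text
clock: 14.3
eef_pos: [501.6, -21.1, 173.9]
eef_rot: [3.141, -0.001, -0.019]
wrist_force: [0.7, -0.7, -0.9]
finger_gap: 19.4
finger_force: 50.0
```

```bash
python3 - <<'E'
from h import *
s=manip.read_state(); print(s['clock'],s['eef_pos'],s['eef_rot'],s['wrist_force'],s['qd'].round(3))
Rm=R.from_euler('xyz',s['eef_rot']).as_matrix()
for n in('top','side'):
    p,d,W=cloud(n)
    T=s['eef_pos']; g=T-19*Rm[:,2]; l=g+86*Rm[:,0]
    m=(d>0)&(np.linalg.norm(W-l,axis=2)<48)&((W-g)@Rm[:,0]>55)
    w=W[m]; c=w.mean(0); V=np.linalg.svd(w-c)[2]; nr=V[2]*np.sign(V[2][2])
    w=w[abs((w-c)@nr)<6]; y=np.cross(nr,[1,0,0]); y/=np.linalg.norm(y); x=np.cross(y,nr)
    (a,b),r=cv2.minEnclosingCircle(np.c_[(w-c)@x,(w-c)@y].astype(np.float32)); L=c+a*x+b*y
    print(n,'exp',l.round(1),'seen',L.round(1),'r',round(r,1),'n',nr.round(3))
    if n=='side':
        cv2.imwrite('pics/s5.png',cv2.resize(p[160:310,220:420,::-1],(800,600),interpolation=2))
        for y0 in(97,56,14): 
            m=(d>0)&(W[...,2]>75)&(W[...,2]<108)&(abs(W[...,1]-y0)<16)&(abs(W[...,0]-610)<30); print(y0,m.sum(),W[m].mean(0).round(1))
E
```

```text
14.3 [501.56804784 -21.14422662 173.86707272] [ 3.14060753e+00 -6.65885001e-04 -1.85255144e-02] [ 0.70157775 -0.65807804 -0.92902468] [ 0.    -0.003 -0.001  0.     0.001  0.001]
top exp [587.5 -22.7 192.9] seen [590.6 -22.9 194.8] r 38.6 n [0. 0. 1.]
side exp [587.5 -22.7 192.9] seen [588.7 -24.9 196.2] r 39.0 n [-0.005 -0.013  1.   ]
97 0 [nan nan nan]
56 33 [615.5  52.2  81.6]
14 117 [601.6  12.8  91.6]<stdin>:15: RuntimeWarning: Mean of empty slice.
  ret = um.true_divide(
```

View pics/s5.png

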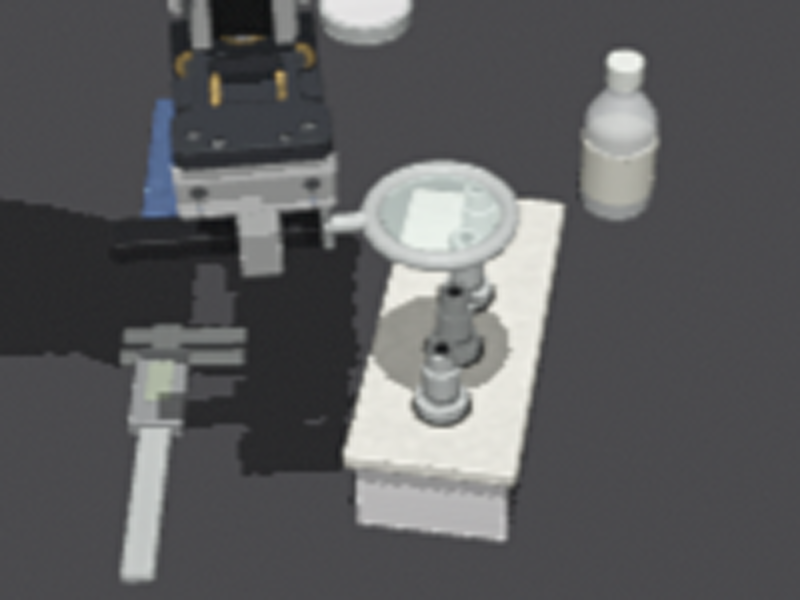

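The magnifier is level at crop (440,213), its lens at about (590,-23,193) over the new bush at (590,-23), clear of everything. The row of four is straight. I'll let it settle briefly and hand in.

jog_arm:
  plan: [0,0,0,0,0,0,0,0,0,0,0,0,0,0,0,0,0,0,0,0,0,0,0,0,0,0,0,0,0,0]

```text
clock: 14.9
eef_pos: [501.3, -21.0, 173.5]
eef_rot: [3.141, 0.0, -0.018]
wrist_force: [0.3, -0.9, -1.3]
finger_gap: 19.7
finger_force: 50.0
```

```bash
python3 -c "
from cell import manip
print(manip.sign_off())"
```

```text
the job is handed in; nothing more can be done
None
```

I handed the job in at about 15 s. The bush stands flange down in line on the empty place, its neighbours unmoved when checked after placing, and the magnifier is held still with its lens level, centred about 9 cm above the bush's top; sign-off returned no verdict.

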